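# Wipe the marking plate, then draw out and hold the extraction nozzle

## Robot

A 7-joint arm with a two-finger parallel gripper is mounted at the origin on the work surface. World frame = base frame: x ahead of the robot, y to its left, z up, the work surface at z = 0. Lengths are in m, angles in rad, forces in N, time in s.
With the tool pointing down it reaches from about 0.4 to 0.875 m from the base axis. Payload 4.4 kg.
Tool frame: the origin (TCP) lies midway between the tips of the shut fingers; the grasp point (between the pads) lies 19 mm behind it; z points along the fingers, y is the direction in which the jaws open and shut (so a half turn about z gives the same grasp; the last joint's range is limited). The gripper opens to 85 mm and grips with 20 to 120 N. Pads are 22 mm wide; open, the fingers measure 114 mm over their backs; the gripper's body (76 mm by 85 mm) begins 54 mm behind the grasp point. The pads swing forward as they close: fully open they stand 13 mm farther back than shut.
Start: joints at [1.1, 0.628, 0.038, 1.517, -0.027, 0.996, -0.02], TCP at [0.256, -0.597, 0.231] pointing down, gripper open.
Joint ranges: [-3.06, 3.06], [-0.37, 2.12], [-1.25, 1.32], [0.18, 2.47], [-1.1, 4.24], [0.23, 1.98], [-2.94, 2.94]. Speed limits (rad/s): [2.57, 2.57, 3.14, 3.14, 3.14, 3.14, 3.14].

## Interface

Orientations are given as a unit quaternion [w, x, y, z].
In Python, from bench import r, imaging gives the robot as it stands.
- The arm moves only by the shell command python3 -m handwheel 'ROWS' [OPENING] [FORCE]. ROWS is a JSON object of lists of equal length, an entry for each row: "linear": the shift along the world's x, y, z in units of 25 mm (1.0 is 25 mm), a list of three; "yaw": the turn about the world's z in units of 5 degrees (1.0 is 5 degrees). A call has 1 to 8 rows; each row shifts and turns the commanded pose from where the row before left it; what a row does not reach is not made up. A row lasts 1/12 s, in which the tool goes at most 41.7 mm and 7.16 degrees, less where a joint would pass 70% of its speed; a pose out of reach is approached as far as the arm can. A call is refused whole if a number of a shift passes 1 or a number of a turn 1, either way. A call with a gripper value outside its range is refused whole. OPENING is the closure, from -1 (fully open) to 1 (shut), set as the call begins (- or left out, the last holds). The fingers move at their own pace and stop on an object; FORCE is the grip in N (left out, the last holds). Time passes only in rows, so rows that do not move let the fingers close. It gives the time, the measured TCP pose, the force and the opening at its end, in the units of the state.
- r.get_obs(): the state, without advancing time (a new reading comes with each control period).
- imaging.read_camera(name): name is "scene" or "side" or "wrist"; returns a dict with "pixels" (420x560x3 uint8, blue, green, red), "z_map" (420x560 float32, m along the optical axis (not along the pixel's ray), 0 where there is no reading), "vfov" (degrees; the focal length in pixels is half the picture's height over the tangent of half this angle, whatever the lens; pixels are square), "cx", "cy" (the principal point, pixels), "T" (4x4, takes a point from camera to world coordinates). Camera axes: x right, y up, looking along -z (the intrinsics and any distortion apply to the point x, -y, -z); pixel columns grow to the right and rows downward; lengths in m; the calibration is good to about 2 mm. A picture is of the moment at which its call begins.
- r.close_job(): hands the job in, once; it reports no verdict.
The state is a dict: "time": time; "q": joint angles; "qvel": joint speeds; "joint_efforts": joint torques, N m; "eef_pos": TCP position; "tcp_rot": TCP orientation; "force": force on the tool from outside, world axes, zero at the start; "torque": the same for the moment, N m; "opening": finger opening in m.
Only numpy, scipy, OpenCV 4.12 (cv2) and the standard library are available. Lean on these libraries where they do the work, as an engineer would, in place of code of your own. Each camera call takes 0.05 s, during which the arm holds its last target.

## Task

Get the laser-marking plate ready for the next shot: take the scraper block from its rubber mat, use it to wipe all five loose metal chips off the plate into the chip trough along the plate's edge, and stand the scraper back on its mat (only the scraper, not the gripper, may touch the chips). Then press the release button on the telescoping extraction nozzle fully down, pull the nozzle out by its upright grip, past its first stop, to its second stop, and finish while holding it there, because it springs back when let go. Leave the jar, the cup, the screwdriver and the empty bin where they are.

Things in the scene. Friction and masses are not known exactly. Their poses are not given: they have to be found in the camera images.
- station: Fixed dark anodised metal marking plate, 130 (its x) x 170 (its y) mm, top face 20 mm above the table; origin on the table under the plate's centre. Along the plate's -y edge (at y = -85 mm) is a white chip trough fixed to it: from y = -85 to -175 mm, 200 mm long in x, floor 3 mm above the table, walls only 16 mm high (lower than the plate, so that the scraper can pass over them). Chips pushed over this edge drop into the trough.
- mat: Fixed black rubber mat, 180 (its x) x 65 (its y) x 3 mm, on the table; origin at the centre of its underside. The scraper's place: at the end the scraper's centre is within 40 mm of the mat's centre, upright and let go.
- scraper_center (a point): Centre, half-way up, of the scraper: a loose block 80 mm high, standing on the mat with its long side along the mat's; 175 to 350 g. z up, x along the scraper's length. Foot: white plastic, 150 (x) x 40 (y) x 20 mm high. On it an upright wooden handle board, 90 (x) x 22 (y) mm, from 20 to 80 mm above the underside: grip it across its 22 mm. The underside is 40 mm below this point.
- chip0_center (a point): Centre of a loose steel disc chip, 16 mm across, 7 mm thick, 12 g, lying on the plate.
- chip1_center (a point): Centre of a loose aluminium chip, 18 x 12 mm, 7 mm thick, 12 g, lying on the plate.
- chip2_center (a point): Centre of a loose steel disc chip, 16 mm across, 7 mm thick, 12 g, lying on the plate.
- chip3_center (a point): Centre of a loose aluminium chip, 18 x 12 mm, 7 mm thick, 12 g, lying on the plate.
- chip4_center (a point): Centre of a loose steel disc chip, 16 mm across, 7 mm thick, 12 g, lying on the plate.
- stand: Fixed stand of the telescoping extraction nozzle; origin on the table under the middle of its white collar block (56 (x) x 90 (y) mm, from 70 to 120 mm above the table). The nozzle tube leaves the collar towards the stand's -y, at 95 mm above the table, and slides out along -y over the marking plate.
- release_top (a point): Middle of the top face of the round grey release button, 32 mm across, on top of the collar; 136 mm above the table when up. Pressed straight down from above.
- release (a joint): Travel of the release button: 0 up (nozzle locked), 0.008 m fully down. It takes about 3 N all the way, then bottoms hard, and it stays down by itself when let go. The lock is free beyond about 0.006 m.
- nozzle_grip (a point): On the axis of the nozzle's upright round rubber grip, an 18 mm post from 109 to 154 mm above the table (this point: 135 mm), which stands on the 28 mm nozzle tube and moves with it. Home, it is 115 mm from the stand's origin towards the stand's -y. The black flared mouth ends 35 mm beyond the grip and is 56 mm across.
- nozzle (a joint): How far the nozzle is drawn out, along the stand's -y: 0 home, 0.058 to 0.070 m first stop (a sprung ridge: about 8 N more, 12 to 13 N in all, pulls it past), 0.14 m second stop (hard end). A spring draws it back with 3 N at home to 5 N at the second stop. Must end at the second stop, no more than about 9 mm short of it (over 0.131 m), held by the gripper. Locked at 0 until the button is down.
- jar: Bystander: a closed amber glass jar, 56 mm across, 75 mm high; origin at its underside. Leave it alone.
- cup: Bystander: an open steel cup, 72 mm across, 70 mm high; origin at its underside. Leave it alone.
- driver: Bystander: a screwdriver lying on the table. Leave it alone.
- blanks: Bystander: an empty grey bin, 90 x 130 x 30 mm; origin at its underside. Leave it alone.
There are look-alikes about, which are no part of the job. Leave any blue or red look-alike of the part that bears scraper_center alone.

How it is judged:
By the outcome, as a careful person would: the job done as asked, in the order asked, and still so for the second after the job is handed in, while the arm keeps its last pose, push and grip.
It also fails if it takes over 67 s, if anything falls off the work surface, if the arm or the gripper's body presses on something with over 40 N, if the wrist force passes 120 N, or if a joint passes its speed limit or range.

## Working session

There is one attempt and no reset: what is moved stays moved. The work goes in short steps, Python scripts to look and compute and a shell command to move; the robot and the scene stay as the last step left them, time stands still between calls to the robot, and variables do not carry over. Pictures are saved under pics/ and viewed, and the job is handed in when it is done.

```bash
ls; mkdir -p pics; cat > h.py <<'E'
import numpy as np, cv2, pickle
from bench import r, imaging
def grab(n,tag):
    c=imaging.read_camera(n); pickle.dump(c,open(f'{tag}.pkl','wb')); cv2.imwrite(f'pics/{tag}.png',c['pixels']); return c
def pts(c):
    h,w=c['z_map'].shape; f=h/2/np.tan(np.radians(c['vfov'])/2)
    u,v=np.meshgrid(np.arange(w),np.arange(h)); z=c['z_map']
    P=np.stack([(u-c['cx'])*z/f,-(v-c['cy'])*z/f,-z,np.ones_like(z)],-1)
    return (P@np.array(c['T']).T)[...,:3]
E
python3 - <<'E'
from h import *
for n in ['scene','side','wrist']:
    c=grab(n,n+'0'); print(n,{k:v for k,v in c.items() if k not in('pixels','z_map')})
print(r.get_obs())
E
```

```text
pics
scene {'vfov': 47.29966324331386, 'cx': 284.65916814708316, 'cy': 210.3979303776061, 'T': array([[-0.73796933, -0.43580486,  0.51524305,  1.19102026],
       [ 0.67469053, -0.46071892,  0.5766548 ,  0.69512346],
       [-0.01392675,  0.77318316,  0.63402984,  0.94705453],
       [ 0.        ,  0.        ,  0.        ,  1.        ]])}
side {'vfov': 50.388166786664854, 'cx': 270.06202014142895, 'cy': 211.11683966300174, 'T': array([[-9.43372216e-01,  2.34277488e-01, -2.34867880e-01,
         2.43181053e-01],
       [-3.31735949e-01, -6.66973136e-01,  6.67156725e-01,
         6.23202202e-01],
       [-3.50764475e-04,  7.07291237e-01,  7.06922190e-01,
         8.44207748e-01],
       [ 0.00000000e+00,  0.00000000e+00,  0.00000000e+00,
         1.00000000e+00]])}
wrist {'vfov': 62.292297413203904, 'cx': 281.69263792062054, 'cy': 217.36885049806915, 'T': array([[ 0.39371195,  0.86942614,  0.29847795,  0.33257795],
       [-0.91923249,  0.37294043,  0.12620249, -0.56348595],
       [-0.00159076, -0.32405806,  0.94603586,  0.37380846],
       [ 0.        ,  0.        ,  0.        ,  1.        ]])}
{'time': 0.15, 'q': array([ 1.10021786,  0.62908074,  0.03850169,  1.51812857, -0.02698368,
        0.99629423, -0.01999705]), 'qvel': array([ 0.00038139, -0.00246002, -0.00029412, -0.00332429,  0.00017293,
       -0.00088903,  0.00040495]), 'joint_efforts': array([ 2.29750149e-03, -5.63797510e+01,  1.22780833e+00, -1.93652022e+01,
        1.11249019e-02,  7.37588358e-03,  4.28084968e-05]), 'eef_pos': array([ 0.2557956 , -0.59705005,  0.23063873]), 'tcp_rot': array([-6.76432191e-04,  9.79591998e-01,  2.00995109e-01, -1.63326867e-04]), 'force': array([ 0.11396667, -0.06300931,  0.63651198]), 'torque': array([-0.00045618,  0.02095509,  0.01721815]), 'opening': 0.08544258140779562}
```

View pics/scene0.png

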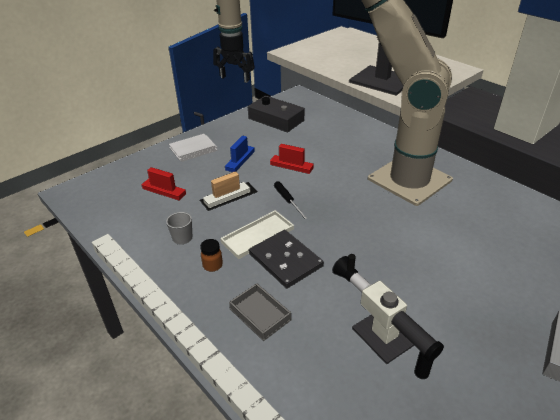

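View pics/side0.png

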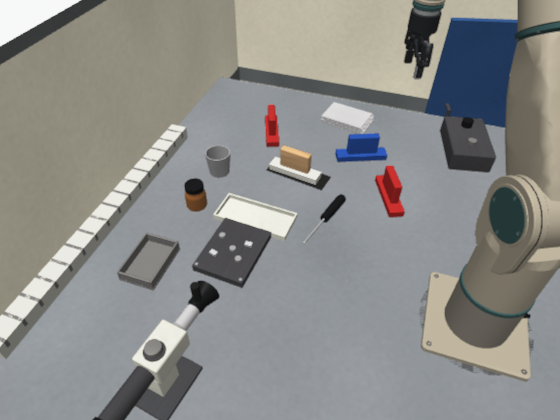

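View pics/wrist0.png

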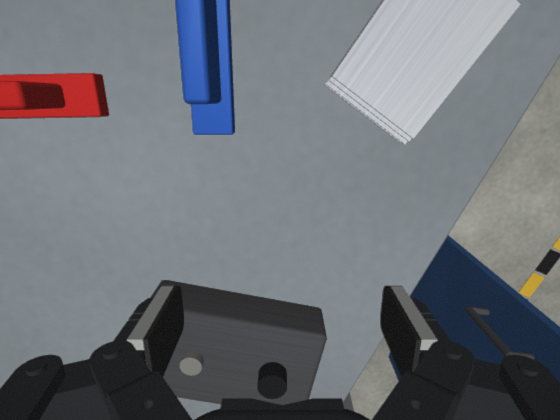

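The scraper with a white foot and wooden handle is at scene (228,188) and side (296,165), standing on the black mat. The reds at scene (163,183) and (291,158) and the blue at (239,153) are look-alikes. I'll check this in enlarged crops and measure.

```bash
python3 - <<'E'
from h import *
s=pickle.load(open('scene0.pkl','rb'))['pixels'];d=pickle.load(open('side0.pkl','rb'))['pixels']
a=cv2.resize(s[140:290,180:340],None,fx=2.5,fy=2.5,interpolation=3)
b=cv2.resize(d[130:280,180:340],None,fx=2.5,fy=2.5,interpolation=3)
cv2.imwrite('pics/crop1.png',np.hstack([a,b]))
a=cv2.resize(s[240:390,310:450],None,fx=2.8,fy=2.8,interpolation=3)
b=cv2.resize(d[270:420,90:230],None,fx=2.8,fy=2.8,interpolation=3)
cv2.imwrite('pics/crop2.png',np.hstack([a,b]))
for n in('scene0','side0'):
    c=pickle.load(open(n+'.pkl','rb'));P=pts(c);hsv=cv2.cvtColor(c['pixels'],cv2.COLOR_BGR2HSV)
    z=P[...,2];ok=c['z_map']>0
    # wooden handle top
    m=ok&(hsv[...,0]>5)&(hsv[...,0]<25)&(hsv[...,1]>80)&(abs(z-.083)<.006)&(P[...,0]<1)&(P[...,0]>.3)
    n_,lab,st,ce=cv2.connectedComponentsWithStats(m.astype(np.uint8))
    for i in range(1,n_):
        if st[i,4]>15:
            q=P[lab==i]; r_=cv2.minAreaRect((q[:,:2]*1000).astype(np.float32)); print(n,'wood',ce[i],q.mean(0),r_,st[i,4])
E
```

```text
scene0 wood [224.07142857 177.70634921] [ 0.51581055 -0.34091133  0.0809873 ] ((513.3104248046875, -341.6054992675781), (25.28944969177246, 90.71053314208984), 80.80284881591797) 126
side0 wood [295.86413043 152.20108696] [ 0.50588438 -0.33914402  0.08169473] ((506.9775085449219, -340.72235107421875), (27.7971134185791, 89.476806640625), 83.49483489990234) 184
```

View pics/crop1.png

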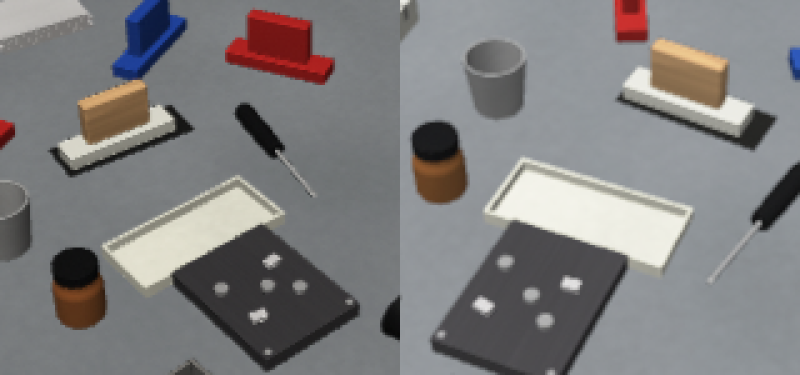

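View pics/crop2.png

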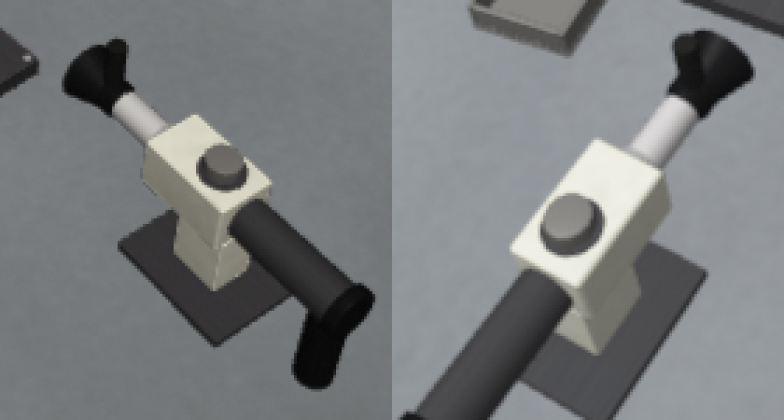

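The crops confirm it: the wood-handled scraper stands on the mat, five chips lie on the plate, and the grip post is next to the nozzle mouth. Next I'll measure the rest.

```bash
cat > m.py <<'E'
from h import *
def rect(q): 
    (c,s,a)=cv2.minAreaRect((q[:,:2]*1000).astype(np.float32)); return np.round(c,1),np.round(s,1),round(a,1)
def comps(mask,P,minn,label):
    n_,lab,st,ce=cv2.connectedComponentsWithStats(mask.astype(np.uint8),connectivity=4)
    for i in range(1,n_):
        if st[i,4]>minn:
            q=P[lab==i]; print(' ',label,'px',np.round(ce[i]),'mean',np.round(q.mean(0)*1000,1),'rect',*rect(q),st[i,4])
E
python3 - <<'E'
from m import *
for n in('scene0','side0'):
    c=pickle.load(open(n+'.pkl','rb'));P=pts(c);hsv=cv2.cvtColor(c['pixels'],cv2.COLOR_BGR2HSV);V=hsv[...,2];S=hsv[...,1]
    z=P[...,2];ok=(c['z_map']>0)&(P[...,0]>.3)&(P[...,0]<1.05)&(abs(P[...,1])<.6)
    print(n, 'table z',np.median(z[ok]))
    comps(ok&(abs(z-.021)<.005)&(V<90),P,200,'plate')
    comps(ok&(abs(z-.0265)<.005)&(V>100)&(S<60),P,8,'chip')
    comps(ok&(abs(z-.120)<.005)&(V>140),P,100,'collar')
    comps(ok&(abs(z-.136)<.003),P,30,'button/136')
    comps(ok&(abs(z-.154)<.006),P,3,'griptop')
    comps(ok&(abs(z-.02)<.005)&(V>140),P,60,'foot')
    comps(ok&(abs(z-.016)<.018)&(V>140)&(S<60),P,300,'trough')
E
```

```text
scene0 table z -0.0006343965442416888
  plate px [285. 256.] mean [568.2  -2.8  19. ] rect [565.4  -6.1] [172.9 132.5] 86.7 1810
  chip px [243. 184.] mean [ 448.5 -337.2   22.6] rect [ 446.7 -336. ] [18.4 25. ] 41.6 18
  chip px [223. 196.] mean [ 534.6 -331.5   22.9] rect [ 533.8 -332.3] [16.2 39.5] 75.3 28
  chip px [211. 199.] mean [ 568.8 -347.2   22.9] rect [ 565.5 -346.6] [44.5 22.5] 35.6 26
  chip px [181. 224.] mean [ 708.  -303.8   27.6] rect [ 707.2 -304. ] [ 6.7 17.1] 55.5 14
  chip px [288. 244.] mean [533.  -28.3  25.3] rect [531.6 -30. ] [20.7 11.9] 24.6 19
  chip px [287. 254.] mean [563.4  -2.   25.4] rect [563.  -1.] [13.5 12. ] 74.5 18
  chip px [299. 254.] mean [538.6  22.1  25.5] rect [539.7  22. ] [15.4 13.3] 85.4 20
  chip px [268. 255.] mean [603.7 -33.6  25.8] rect [604.1 -34.4] [14.3 10.8] 63.1 18
  chip px [283. 266.] mean [602.6  24.7  25. ] rect [601.9  24.5] [12.9 16.7] 89.9 26
  chip px [248. 289.] mean [722.9  27.3  29.1] rect [723.4  27.2] [ 6.3 35.7] 89.8 19
  chip px [264. 290.] mean [695.5  57.8  28.3] rect [695.6  57.8] [ 3.7 43.5] 3.1 22
  chip p
[... 4691 characters left out ...]
6 362.   26.5] rect [567.4 361.9] [ 1.4 15.3] 83.1 14
  collar px [161. 344.] mean [555.  317.2 119.9] rect [557.5 317.8] [91.7 55.8] 82.5 1034
  button/136 px [153. 347.] mean [559.  334.1 135.9] rect [559.6 333.2] [30.5 30.9] 29.5 235
  griptop px [195. 286.] mean [539.7 205.7 153.3] rect [540.2 205.4] [16.5 17.6] 5.4 70
  foot px [272. 132.] mean [ 629.8 -492.6   19.7] rect [ 635.9 -510.2] [ 40.  147.1] 21.4 194
  foot px [351. 154.] mean [ 367.8 -465.    20.1] rect [ 357.8 -476.6] [115.3  42.8] 22.8 173
  foot px [295. 170.] mean [ 504.9 -332.9   21.5] rect [ 506.8 -340.3] [ 43.2 147.7] 81.5 324
  trough px [202. 286.] mean [593.3  62.8   0.6] rect [622.6 -52.2] [ 646.1 1096.1] 0.1 54408
```

Averaged over the two cameras: scraper (510,-341) with yaw -8.5°, plate centre (562,-5) with yaw -3.5°, collar (560,318), grip (543,205), stand yaw -8°. The cameras differ by about 6 mm in x, so I'll settle that with the wrist camera from closer. First I'll move above the scraper.

```bash
python3 -m handwheel '{"linear":[[0.6,0.6,-0.1],[0.6,0.6,-0.1],[0.6,0.6,-0.1],[0.6,0.6,-0.1],[0.6,0.6,-0.1],[0.6,0.6,-0.1],[0.6,0.6,-0.1],[0.6,0.6,-0.1]],"yaw":[-0.4,-0.4,-0.4,-0.4,-0.4,-0.4,-0.4,-0.4]}' -1
python3 -m handwheel '{"linear":[[0.6,0.6,-0.1],[0.6,0.6,-0.1],[0.6,0.6,-0.1],[0.6,0.6,-0.1],[0.6,0.6,-0.1],[0.6,0.6,-0.1],[0,0,0],[0,0,0]],"yaw":[-0.4,-0.4,-0.4,-0.4,-0.4,-0.4,-0.4,-0.4]}'
python3 - <<'E'
from m import *
c=grab('wrist','wrist1');P=pts(c);hsv=cv2.cvtColor(c['pixels'],cv2.COLOR_BGR2HSV);z=P[...,2];ok=c['z_map']>0
comps(ok&(hsv[...,0]>5)&(hsv[...,0]<25)&(hsv[...,1]>80)&(abs(z-.083)<.006),P,60,'wood')
comps(ok&(abs(z-.023)<.005)&(hsv[...,2]>140)&(hsv[...,1]<60),P,200,'foot')
print(np.array(c['T'])[:3,3], r.get_obs()['tcp_rot'])
E
```

```text
time: 0.82
eef_pos: [0.3766, -0.4765, 0.2109]
tcp_rot: [-0.0, 0.998, 0.062, -0.0]
force: [0.9, 0.5, 0.1]
opening: 0.0854
time: 1.48
eef_pos: [0.4675, -0.3853, 0.1957]
tcp_rot: [-0.001, 0.997, -0.076, -0.0]
force: [-0.8, -0.9, 0.4]
opening: 0.0854
  wood px [218. 163.] mean [ 511.6 -343.6   83.3] rect [ 509.1 -342.6] [21.8 88.3] 81.2 3443
  foot px [234. 132.] mean [ 525.7 -350.7   23.7] rect [ 508.5 -342.3] [ 39.3 149.7] 81.1 3422
  foot px [542. 204.] mean [ 418.6 -624.7   25.9] rect [ 425.3 -616.4] [156.   51.8] 7.5 4371
[ 0.54993365 -0.39720975  0.33896787] [-3.34248100e-04  9.97004926e-01 -7.73366220e-02 -3.37000443e-04]
```

View pics/wrist1.png

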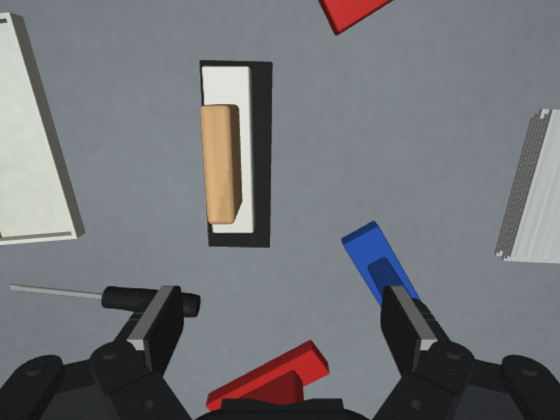

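The wrist view shows the scraper on its mat at px (225,150): (509,-342), yaw -8.9°, which matches the averages. I'll line up over it and descend, and compute the mat centre too.

```bash
python3 -m handwheel '{"linear":[[0.6,0.6,-0.3],[0.6,0.6,-0.3],[0.45,0.52,-0.3],[0,0,-0.7],[0,0,-0.7],[0,0,-0.7],[0,0,-0.7],[0,0,0]],"yaw":[0,0,0,0,0,0,0,0]}'
python3 - <<'E'
from m import *
c=pickle.load(open('wrist1.pkl','rb'));P=pts(c);V=c['pixels'].max(2);z=P[...,2]
comps((V<50)&(abs(z-.003)<.004),P,300,'mat')
m=(abs(z-.003)<.006)&(V<50)&(abs(P[...,0]-.51)<.13)&(abs(P[...,1]+.34)<.08); print(rect(P[m]))
E
```

```text
time: 2.2
eef_pos: [0.505, -0.343, 0.1004]
tcp_rot: [-0.002, 0.997, -0.077, -0.003]
force: [-0.1, 1.0, -0.5]
opening: 0.0854
  mat px [255. 158.] mean [ 497.1 -362.7    3.8] rect [ 499.3 -346.1] [ 63.3 177.9] 80.1 3922
(array([ 499.3, -346.1]), array([ 63.7, 178. ]), 80.2)
```

```bash
python3 -m handwheel '{"linear":[[0.1,0,-0.5],[0,0,-0.5],[0,0,-0.5],[0,0,-0.5],[0,0,-0.4],[0,0,0],[0,0,0]],"yaw":[0,0,0,0,0,0,0]}'
```

```text
time: 2.78
eef_pos: [0.5093, -0.3442, 0.043]
tcp_rot: [-0.0, 0.997, -0.077, -0.001]
force: [0.8, 0.1, 0.0]
opening: 0.0858
```

```bash
python3 -m handwheel '{"linear":[[0,0.08,-0.15],[0,0,0],[0,0,0],[0,0,0],[0,0,0],[0,0,0],[0,0,0]],"yaw":[0,0,0,0,0,0,0]}' 1 70
python3 -m handwheel '{"linear":[[0,0,0],[0,0,0],[0,0,0]],"yaw":[0,0,0]}'
```

```text
time: 3.37
eef_pos: [0.51, -0.3427, 0.0405]
tcp_rot: [0.0, 0.997, -0.077, 0.0]
force: [-1.3, -0.1, 3.3]
opening: 0.0217
time: 3.62
eef_pos: [0.51, -0.3427, 0.0405]
tcp_rot: [0.0, 0.997, -0.077, 0.0]
force: [-0.8, 0.9, 4.8]
opening: 0.0215
```

Gripped at 21.5 mm opening. Lifting and carrying it to the plate.

```bash
python3 -m handwheel '{"linear":[[0,0,0.3],[0,0,0.5],[0,0,0.7],[0,0,0.7],[0,0,0.7],[0,0,0.7],[0.1,0.3,0.5],[0.1,0.6,0.2]],"yaw":[0,0,0,0,0,0,0,0]}'
python3 -m handwheel '{"linear":[[0.1,0.6,0],[0.1,0.7,0],[0.1,0.7,0],[0.1,0.7,0],[0.1,0.7,0],[0.1,0.7,0],[0.1,0.6,0],[0.1,0.3,0]],"yaw":[0.13,0.13,0.13,0.13,0.13,0.13,0.13,0.13]}'
python3 - <<'E'
from m import *
c=grab('wrist','wrist2');P=pts(c);hsv=cv2.cvtColor(c['pixels'],cv2.COLOR_BGR2HSV);V=hsv[...,2];S=hsv[...,1];z=P[...,2]
comps((abs(z-.021)<.005)&(V<100),P,300,'plate')
comps((abs(z-.027)<.004)&(V>100),P,60,'chip')
E
```

```text
time: 4.28
eef_pos: [0.5152, -0.3225, 0.1503]
tcp_rot: [0.002, 0.997, -0.078, 0.002]
force: [1.4, 0.1, -2.5]
opening: 0.0211
time: 4.95
eef_pos: [0.5345, -0.1905, 0.1469]
tcp_rot: [-0.001, 1.0, -0.029, -0.001]
force: [0.9, -0.1, -3.2]
opening: 0.0214
  plate px [ 80. 182.] mean [562.2 -30.7  20.7] rect [559.9 -20.2] [142.1 130.5] 86.0 23658
  chip px [ 64. 136.] mean [600.6 -32.2  27.7] rect [600.5 -31.9] [15.7 14.7] 84.7 355
  chip px [ 39. 192.] mean [559.9  -1.5  27.7] rect [559.8  -1.2] [14.7 15.4] 40.4 300
  chip px [ 17. 223.] mean [535.5  23.9  27.6] rect [535.3  24. ] [14.9 15.6] 37.2 273
  chip px [ 82. 226.] mean [530.  -27.5  27.6] rect [529.6 -26.9] [12.8 18.2] 85.9 330
```

View pics/wrist2.png

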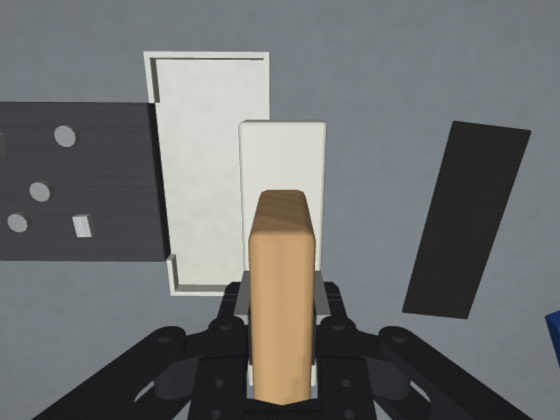

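The wrist view shows the scraper held squarely, with the plate and chips (px 64,136; 39,192; 17,223; 82,226) ahead of it. Plate centre is about (561,-6), yaw -3.9°. I'll continue to the plate's far (+y) end, passing high over the chips.

```bash
python3 -m handwheel '{"linear":[[0.08,0.4,0],[0.08,0.7,0],[0.08,0.7,0],[0.08,0.7,0],[0.08,0.7,0],[0.08,0.7,0],[0.08,0.7,0],[0.08,0.7,0]],"yaw":[0,0,0,0,0,0,0,0]}'
python3 -m handwheel '{"linear":[[0.08,0.7,0],[0.08,0.7,0],[0.08,0.7,0],[0.08,0.7,0],[0.08,0.7,0],[0.08,0.6,0],[0.05,0.3,0],[0,0,0]],"yaw":[0,0,0,0,0,0,0,0]}'
```

```text
time: 5.67
eef_pos: [0.5507, -0.0623, 0.1475]
tcp_rot: [0.0, 0.999, -0.032, -0.0]
force: [0.2, -0.6, -1.9]
opening: 0.0213
time: 6.33
eef_pos: [0.5643, 0.0496, 0.1474]
tcp_rot: [-0.0, 1.0, -0.03, 0.0]
force: [-0.0, -0.1, -2.2]
opening: 0.0211
```

```bash
python3 -m handwheel '{"linear":[[0.05,0.3,0],[0,0.2,-0.2],[0,0,-0.6],[0,0,-0.7],[0,0,-0.7],[0,0,-0.6],[0,0,-0.3],[0,0,0]],"yaw":[0,0,0,0,0,0,0,0]}'
python3 - <<'E'
from m import *
grab('scene','scene3')
c=grab('side','side3')
a=cv2.resize(c['pixels'][170:300,170:330],None,fx=4,fy=4,interpolation=3); cv2.imwrite('pics/c3.png',a)
print(r.get_obs()['eef_pos'])
E
```

```text
time: 7.0
eef_pos: [0.5639, 0.0593, 0.0682]
tcp_rot: [0.0, 0.999, -0.032, -0.002]
force: [-0.0, 0.3, -2.5]
opening: 0.0211
[0.5655188  0.05956785 0.07020145]
```

View pics/c3.png

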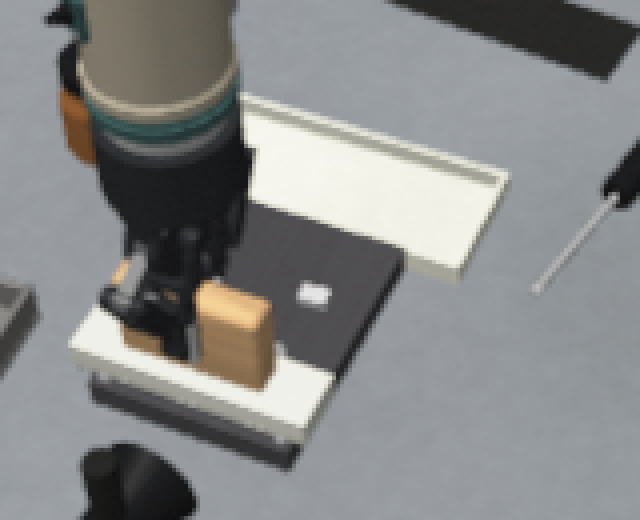

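The scraper is aligned and hovering about 12 mm above the plate, with the chips in front of it. I'll shift 4 mm further back and then lower.

```bash
python3 -m handwheel '{"linear":[[-0.02,0.17,0],[0,0,0],[0,0,-0.15],[0,0,-0.15],[0,0,-0.1],[0,0,0],[0,0,0]],"yaw":[-0.06,0,0,0,0,0,0]}'
```

```text
time: 7.68
eef_pos: [0.5645, 0.0641, 0.0598]
tcp_rot: [0.0, 0.999, -0.034, -0.0]
force: [0.4, 0.8, -2.7]
opening: 0.0214
```

```bash
python3 -m handwheel '{"linear":[[0,0,-0.04],[0,0,0],[0,0,0]],"yaw":[0,0,0]}'; python3 -m handwheel '{"linear":[[0,0,-0.04],[0,0,0],[0,0,0]],"yaw":[0,0,0]}'
```

```text
time: 7.93
eef_pos: [0.5648, 0.0642, 0.0591]
tcp_rot: [0.0, 0.999, -0.034, 0.0]
force: [0.5, 0.6, -2.1]
opening: 0.0211
time: 8.18
eef_pos: [0.5647, 0.0643, 0.058]
tcp_rot: [0.0, 0.999, -0.034, -0.0]
force: [-0.8, 0.5, -3.1]
opening: 0.0212
```

About 1 mm above the plate. Starting the wipe towards -y.

```bash
python3 -m handwheel '{"linear":[[-0.01,-0.1,0],[-0.014,-0.2,0],[-0.017,-0.25,0],[-0.017,-0.25,0],[-0.017,-0.25,0],[-0.017,-0.25,0],[-0.017,-0.25,0],[-0.017,-0.25,0]],"yaw":[0,0,0,0,0,0,0,0]}'
python3 -m handwheel '{"linear":[[-0.017,-0.25,0],[-0.017,-0.25,0],[-0.017,-0.25,0],[-0.017,-0.25,0],[-0.017,-0.25,0],[-0.017,-0.25,0],[-0.017,-0.25,0],[-0.017,-0.25,0]],"yaw":[0,0,0,0,0,0,0,0]}'
```

```text
time: 8.85
eef_pos: [0.5616, 0.0184, 0.0581]
tcp_rot: [0.0, 0.999, -0.034, 0.0]
force: [-0.2, -0.1, -2.9]
opening: 0.0213
time: 9.52
eef_pos: [0.5582, -0.0313, 0.0581]
tcp_rot: [0.0, 0.999, -0.034, 0.0]
force: [-0.4, 0.4, -1.5]
opening: 0.0212
```

```bash
python3 -m handwheel '{"linear":[[-0.017,-0.25,0],[-0.017,-0.25,0],[-0.017,-0.25,0],[-0.017,-0.25,0],[-0.017,-0.25,0],[-0.017,-0.25,0],[-0.017,-0.25,0],[-0.017,-0.25,0]],"yaw":[0,0,0,0,0,0,0,0]}'
python3 -m handwheel '{"linear":[[-0.017,-0.25,0],[-0.017,-0.25,0],[-0.017,-0.25,0],[-0.017,-0.25,0],[-0.01,-0.2,0],[0,0,0],[0,0,0]],"yaw":[0,0,0,0,0,0,0]}'
python3 - <<'E'
from m import *
ims=[cv2.resize(grab(n,n+'4')['pixels'][a:a+130,b:b+130],None,fx=3,fy=3,interpolation=3) for n,a,b in(('scene',180,210),('side',170,180))]
cv2.imwrite('pics/c4.png',np.hstack(ims))
E
```

```text
time: 10.18
eef_pos: [0.5547, -0.0815, 0.058]
tcp_rot: [0.0, 0.999, -0.034, -0.0]
force: [0.1, -0.2, -3.0]
opening: 0.0211
time: 10.77
eef_pos: [0.5528, -0.1111, 0.0581]
tcp_rot: [-0.0, 0.999, -0.034, 0.0]
force: [0.2, -0.1, -2.1]
opening: 0.0212
```

View pics/c4.png

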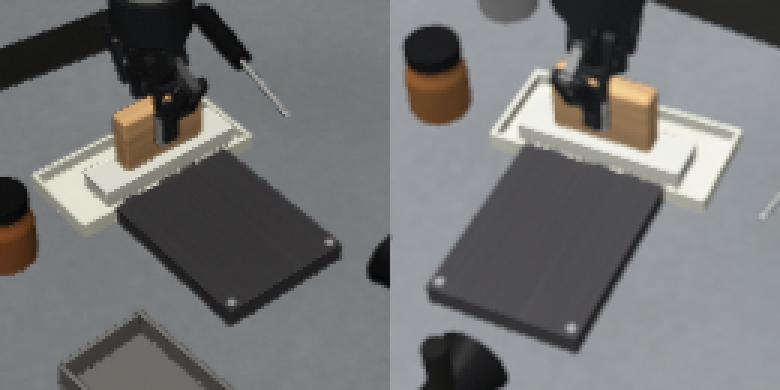

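The plate is clear in both views; only the two corner screws remain, at (330,242) and (232,302) in the left panel. Lifting and checking the trough.

```bash
python3 -m handwheel '{"linear":[[0,0,0.2],[0,0,0.5],[0,0,0.7],[0,0,0.7],[0,0,0.7],[0,-0.2,0.5],[0,-0.5,0.2],[0,-0.6,0]],"yaw":[0,0,0,0,0,-0.1,-0.1,-0.1]}'
python3 -m handwheel '{"linear":[[-0.2,-0.6,0],[-0.2,-0.7,0],[-0.2,-0.7,0],[-0.2,-0.7,0],[-0.2,-0.7,0],[-0.2,-0.7,0],[-0.2,-0.7,0],[-0.1,-0.5,0]],"yaw":[-0.1,-0.1,-0.1,-0.1,-0.1,-0.1,-0.1,-0.1]}'
python3 - <<'E'
from m import *
ims=[cv2.resize(grab(n,n+'5')['pixels'][a:a+130,b:b+130],None,fx=3,fy=3,interpolation=3) for n,a,b in(('scene',180,210),('side',170,180))]
cv2.imwrite('pics/c5.png',np.hstack(ims))
print(r.get_obs()['eef_pos'],r.get_obs()['tcp_rot'])
E
```

```text
time: 11.53
eef_pos: [0.554, -0.1428, 0.1472]
tcp_rot: [-0.0, 0.999, -0.046, 0.001]
force: [0.7, -0.5, -2.6]
opening: 0.0208
time: 12.2
eef_pos: [0.5138, -0.2784, 0.1453]
tcp_rot: [0.001, 0.997, -0.083, -0.001]
force: [-0.4, -0.5, -1.8]
opening: 0.0209
[ 0.51395471 -0.2793892   0.14545082] [ 1.12322561e-03  9.96423775e-01 -8.44887813e-02 -2.11718633e-04]
```

View pics/c5.png

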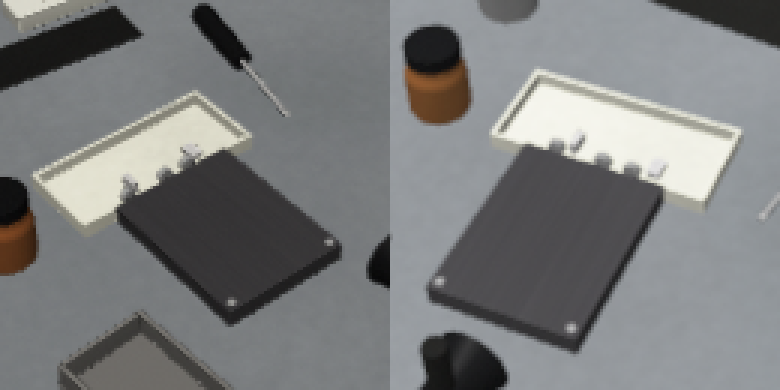

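All five chips are in the trough, in the side panel at (558,145), (577,140), (602,160), (632,170) and (655,167). Now putting the scraper back.

```bash
python3 - <<'E'
from m import *
c=pickle.load(open('side5.pkl','rb'));P=pts(c);z=P[...,2]
m=(P[...,1]<-.09)&(P[...,1]>-.13)&(abs(P[...,0]-.556)<.09)&(z>.005)
print(np.percentile(z[m],[50,95,99,100]))
E
python3 -m handwheel '{"linear":[[-0.06,-0.5,0],[-0.06,-0.6,0],[-0.06,-0.6,0],[-0.06,-0.5,-0.2],[-0.06,-0.3,-0.5],[-0.06,-0.1,-0.7],[0,0,-0.7],[0,0,-0.7]],"yaw":[0,0,0,0,0,0,0,0]}'
python3 -m handwheel '{"linear":[[0,0,-0.5],[0,0,-0.3],[0,0,-0.2],[0,0,0],[0,0,0]],"yaw":[0,0,0,0,0]}'
```

```text
[0.01297567 0.01987348 0.02045197 0.02158774]
time: 12.97
eef_pos: [0.5057, -0.3407, 0.0736]
tcp_rot: [-0.0, 0.997, -0.082, -0.0]
force: [0.2, 0.4, -2.5]
opening: 0.0214
time: 13.38
eef_pos: [0.5067, -0.3409, 0.0508]
tcp_rot: [0.0, 0.997, -0.082, 0.0]
force: [0.4, -0.2, -2.1]
opening: 0.021
```

```bash
python3 -m handwheel '{"linear":[[0,0,-0.15],[0,0,-0.15],[0,0,-0.07],[0,0,0],[0,0,0]],"yaw":[0,0,0,0,0]}'; python3 -m handwheel '{"linear":[[0,0,-0.04],[0,0,0],[0,0,0]],"yaw":[0,0,0]}'
```

```text
time: 13.8
eef_pos: [0.5064, -0.3407, 0.0414]
tcp_rot: [0.0, 0.997, -0.082, 0.0]
force: [0.7, -0.2, -3.4]
opening: 0.0213
time: 14.05
eef_pos: [0.5066, -0.3409, 0.0405]
tcp_rot: [0.0, 0.997, -0.082, 0.0]
force: [0.5, -0.3, -0.8]
opening: 0.0211
```

Just touching. Releasing.

```bash
python3 -m handwheel '{"linear":[[0,0,0],[0,0,0],[0,0,0],[0,0,0],[0,0,0],[0,0,0]],"yaw":[0,0,0,0,0,0]}' -1
python3 -m handwheel '{"linear":[[0,0,0.3],[0,0,0.6],[0,0,0.7],[0,0,0.7],[0,0,0.7],[0,0,0.7],[0,0,0.7],[0,0,0.7]],"yaw":[0,0,0,0,0,0,0,0]}'
python3 - <<'E'
from m import *
c=grab('wrist','wrist6');P=pts(c);hsv=cv2.cvtColor(c['pixels'],cv2.COLOR_BGR2HSV);z=P[...,2]
comps((hsv[...,0]>5)&(hsv[...,0]<25)&(hsv[...,1]>80)&(abs(z-.083)<.006),P,60,'wood')
comps((hsv[...,2]<50)&(abs(z-.003)<.004)&(abs(P[...,1]+.34)<.08),P,300,'mat')
E
```

```text
time: 14.55
eef_pos: [0.5064, -0.3408, 0.0404]
tcp_rot: [0.0, 0.997, -0.082, 0.0]
force: [-0.5, -0.2, -0.1]
opening: 0.085
time: 15.22
eef_pos: [0.5063, -0.3407, 0.1693]
tcp_rot: [0.0, 0.997, -0.082, 0.0]
force: [0.3, 0.4, -0.7]
opening: 0.0854
  wood px [282. 219.] mean [ 509.  -340.7   83.4] rect [ 505.7 -340.1] [20.9 89.2] 80.5 3531
  mat px [302. 183.] mean [ 510.4 -359.1    3.8] rect [ 499.3 -345.6] [ 63.4 178.4] 79.8 4665
```

View pics/wrist6.png

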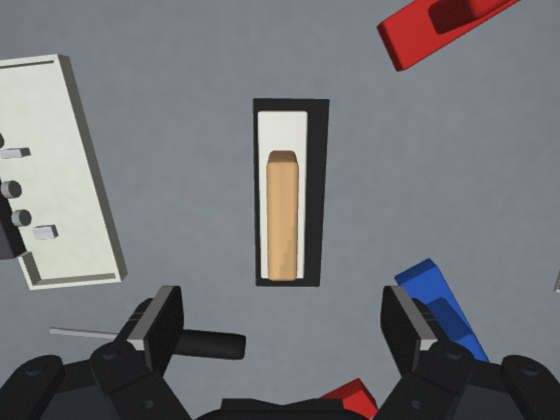

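The scraper is upright on its mat at (506,-340), 9 mm from the mat centre. Now to the release button: shut the gripper, rise, and turn about 91°.

```bash
python3 -m handwheel '{"linear":[[0,0.2,0.5],[0.06,0.5,0.5],[0.06,0.8,0.4],[0.06,0.8,0.3],[0.06,0.8,0.2],[0.06,0.8,0.1],[0.06,0.8,0],[0.06,0.8,0]],"yaw":[0.3,0.6,0.6,0.6,0.6,0.6,0.6,0.6]}' 1 40
python3 -m handwheel '{"linear":[[0.06,0.8,0],[0.06,0.8,0],[0.06,0.8,0],[0.06,0.8,0],[0.06,0.8,0],[0.06,0.8,0],[0.06,0.8,0],[0.06,0.8,0]],"yaw":[0.6,0.6,0.6,0.6,0.6,0.6,0.6,0.6]}'
python3 -m handwheel '{"linear":[[0.06,0.8,0],[0.06,0.8,0],[0.06,0.8,0],[0.06,0.8,0],[0.06,0.8,0],[0.06,0.8,0],[0.06,0.8,0],[0.06,0.8,0]],"yaw":[0.6,0.6,0.6,0.6,0.6,0.6,0.6,0.6]}'
```

```text
time: 15.93
eef_pos: [0.5167, -0.2005, 0.2176]
tcp_rot: [-0.0, 0.993, 0.117, -0.0]
force: [0.3, 0.6, -0.5]
opening: 0.0002
time: 16.6
eef_pos: [0.5281, -0.0408, 0.2173]
tcp_rot: [-0.0, 0.947, 0.321, -0.001]
force: [0.1, -0.2, 0.0]
opening: 0.0002
time: 17.27
eef_pos: [0.5397, 0.119, 0.2172]
tcp_rot: [-0.0, 0.86, 0.511, -0.001]
force: [-0.2, 0.1, -0.5]
opening: 0.0
```

```bash
python3 -m handwheel '{"linear":[[0.06,0.5,0.2],[0.06,0.5,0.2],[0.06,0.5,0.2],[0.06,0.5,0.2],[0,0,0],[0,0,0]],"yaw":[0.7,0.7,0.7,0.7,0.7,0.6]}'
python3 - <<'E'
from m import *
c=grab('wrist','wrist7');P=pts(c);hsv=cv2.cvtColor(c['pixels'],cv2.COLOR_BGR2HSV);V=hsv[...,2];z=P[...,2]
far=P[...,1]>.2
comps(far&(abs(z-.120)<.004)&(V>130),P,100,'collar')
comps((abs(z-.136)<.003)&(P[...,1]>.3),P,30,'button')
comps((abs(z-.154)<.004)&(P[...,1]>.15),P,30,'grip')
print(r.get_obs()['eef_pos'],r.get_obs()['tcp_rot'])
E
```

```text
time: 17.77
eef_pos: [0.5457, 0.1693, 0.2375]
tcp_rot: [-0.0, 0.754, 0.657, -0.0]
force: [-0.4, -0.5, 0.3]
opening: 0.0001
  collar px [270.  32.] mean [555.2 295.1 120.6] rect [555.  294.6] [40.  55.3] 82.2 5371
  grip px [269. 176.] mean [541.9 205.6 154.5] rect [541.6 205.2] [17.4 17. ] 37.2 557
[0.5456434  0.16846305 0.2372755 ] [-3.64156727e-04  7.53957945e-01  6.56922426e-01 -4.59004282e-04]
```

View pics/wrist7.png

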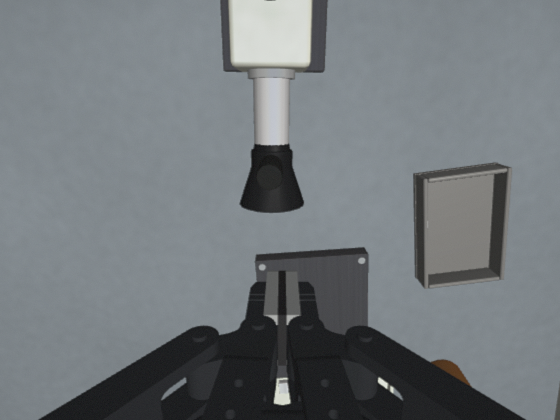

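The wrist view shows the nozzle with its post at px (269,176): grip (541.8,205.4), stand yaw about -7.8°. The button is therefore at about (560,333).

```bash
python3 -m handwheel '{"linear":[[0.05,0.5,0],[0.06,0.8,0],[0.07,0.8,0],[0.07,0.8,0],[0.08,0.8,0],[0.08,0.8,-0.1],[0.07,0.8,-0.3],[0.06,0.7,-0.5]],"yaw":[0,0,0,0,0,0,0,0]}'
python3 -m handwheel '{"linear":[[0.04,0.5,-0.6],[0,0.1,-0.6],[0,0,-0.6],[0,0,-0.5],[0,0,-0.3],[0,0,0],[0,0,0]],"yaw":[0,0,0,0,0,0,0]}'
```

```text
time: 18.48
eef_pos: [0.5601, 0.3205, 0.2159]
tcp_rot: [-0.0, 0.757, 0.654, 0.001]
force: [0.6, 1.3, -0.8]
opening: -0.0001
time: 19.07
eef_pos: [0.5612, 0.3319, 0.1502]
tcp_rot: [-0.0, 0.757, 0.653, -0.0]
force: [0.3, -0.8, 0.7]
opening: -0.0
```

Descending in small steps from 150 mm. The button top is at 136 and bottoms at 128.

```bash
python3 -m handwheel '{"linear":[[0,0.03,-0.2],[0,0,-0.2],[0,0,-0.1],[0,0,0]],"yaw":[0,0,0,0]}'; python3 -m handwheel '{"linear":[[0,0,-0.1],[0,0,-0.1],[0,0,0]],"yaw":[0,0,0]}';python3 -m handwheel '{"linear":[[0,0,-0.08],[0,0,-0.06],[0,0,0],[0,0,0]],"yaw":[0,0,0,0]}'
```

```text
time: 19.4
eef_pos: [0.5611, 0.3322, 0.1373]
tcp_rot: [-0.0, 0.757, 0.653, -0.0]
force: [-0.1, 0.5, -0.3]
opening: 0.0003
time: 19.65
eef_pos: [0.5616, 0.3326, 0.1328]
tcp_rot: [0.0, 0.757, 0.653, 0.0]
force: [0.1, 0.1, -0.4]
opening: -0.0002
time: 19.98
eef_pos: [0.5615, 0.3326, 0.1292]
tcp_rot: [0.0, 0.757, 0.653, 0.0]
force: [0.3, -0.4, -0.2]
opening: 0.0002
```

No force at 129 mm, which is unexpected. Looking.

```bash
python3 - <<'E'
from m import *
s=grab('scene','scene8');d=grab('side','side8')
a=cv2.resize(s['pixels'][220:360,310:450],None,fx=2.8,fy=2.8,interpolation=3)
b=cv2.resize(d['pixels'][270:410,90:230],None,fx=2.8,fy=2.8,interpolation=3)
cv2.imwrite('pics/c8.png',np.hstack([a,b])); print(r.get_obs()['force'])
E
```

```text
[-0.29846308  0.49924153  0.6143179 ]
```

View pics/c8.png

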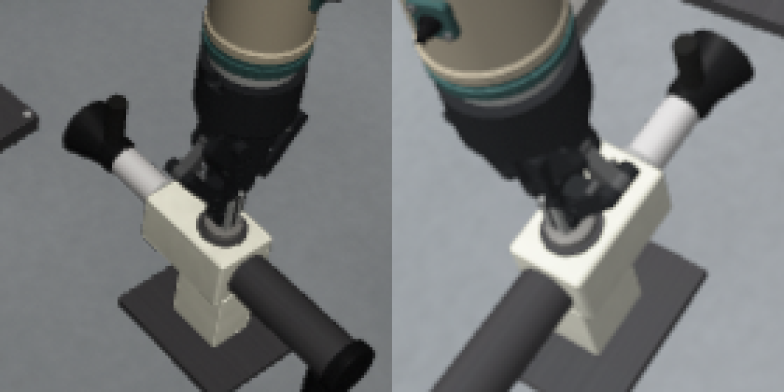

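The fingertips are on the button and it has gone down, so the low holding force fits a button that stays put when stationary. Continuing until it bottoms.

```bash
python3 -m handwheel '{"linear":[[0,0,-0.04],[0,0,0]],"yaw":[0,0]}';python3 -m handwheel '{"linear":[[0,0,-0.03],[0,0,0]],"yaw":[0,0]}'
```

```text
time: 20.25
eef_pos: [0.5614, 0.3326, 0.1283]
tcp_rot: [0.0, 0.757, 0.653, 0.0]
force: [-0.6, -0.1, 1.6]
opening: 0.0002
time: 20.42
eef_pos: [0.5614, 0.3326, 0.1281]
tcp_rot: [0.0, 0.757, 0.653, 0.0]
force: [-0.4, -0.7, 4.7]
opening: 0.0
```

```bash
python3 -m handwheel '{"linear":[[0,0,-0.04],[0,0,0],[0,0,0]],"yaw":[0,0,0]}';python3 -m handwheel '{"linear":[[0,0,-0.04],[0,0,0],[0,0,0]],"yaw":[0,0,0]}'
```

```text
time: 20.67
eef_pos: [0.5615, 0.3326, 0.128]
tcp_rot: [0.0, 0.757, 0.653, 0.0]
force: [-1.1, -1.9, 10.1]
opening: 0.0
time: 20.92
eef_pos: [0.5615, 0.3326, 0.1279]
tcp_rot: [0.0, 0.757, 0.653, 0.0]
force: [-3.7, -3.3, 14.9]
opening: 0.0
```

Bottomed hard: 15 N, stationary at 127.9 mm. Rising, opening, and moving above the grip.

```bash
python3 -m handwheel '{"linear":[[0,0,0.4],[0,0,0.7],[0,0,0.7],[0,0,0.7],[0,0,0.5],[-0.1,-0.3,0],[-0.12,-0.7,0],[-0.12,-0.8,0]],"yaw":[0,0,0,0,0,0,0,0]}'
python3 -m handwheel '{"linear":[[-0.12,-0.8,0],[-0.12,-0.8,0],[-0.1,-0.8,0],[-0.1,-0.6,0],[0,-0.3,0],[0,0,0],[0,0,0]],"yaw":[0,0,0,0,0,0,0]}' -1
python3 - <<'E'
from m import *
s=pickle.load(open('side8.pkl','rb'))
c=grab('scene','scene9');P=pts(c)
m=np.zeros(P.shape[:2],bool); u,v=389,297
print(P[v-4:v+5:2,u-4:u+5:4,2].round(4))
c=grab('side','side9');P=pts(c);print(P[340:356:3,146:160:4,2].round(4))
E
```

```text
time: 21.58
eef_pos: [0.5517, 0.2876, 0.1998]
tcp_rot: [-0.0, 0.756, 0.654, -0.0]
force: [0.1, -0.6, 0.2]
opening: -0.0001
time: 22.17
eef_pos: [0.542, 0.2055, 0.2005]
tcp_rot: [-0.0, 0.757, 0.653, 0.0]
force: [0.3, 0.9, 0.2]
opening: 0.0831
[[0.1166 0.1185 0.1175]
 [0.1248 0.1267 0.129 ]
 [0.1258 0.1239 0.1252]
 [0.1299 0.1274 0.1266]
 [0.1255 0.1232 0.1272]]
[[1.000e-04 1.186e-01 1.198e-01 1.205e-01]
 [1.222e-01 1.270e-01 1.289e-01 1.281e-01]
 [1.217e-01 1.291e-01 1.275e-01 1.296e-01]
 [1.275e-01 1.286e-01 1.291e-01 1.283e-01]
 [1.270e-01 1.284e-01 1.270e-01 1.279e-01]
 [1.277e-01 1.274e-01 1.301e-01 1.262e-01]]
```

The button stays down at 128 mm. Descending around the post.

```bash
python3 -m handwheel '{"linear":[[0,0,-0.5],[0,0,-0.7],[0,0,-0.7],[0,0,-0.6],[0,0,-0.4],[0,0,-0.3],[0,0,0],[0,0,0]],"yaw":[0,0,0,0,0,0,0,0]}'
python3 -m handwheel '{"linear":[[0,0,0],[0,0,0],[0,0,0],[0,0,0],[0,0,0],[0,0,0],[0,0,0],[0,0,0]],"yaw":[0,0,0,0,0,0,0,0]}' 1 100
python3 - <<'E'
from m import *
s=grab('scene','scene10');d=grab('side','side10')
a=cv2.resize(s['pixels'][200:340,290:430],None,fx=2.8,fy=2.8,interpolation=3)
b=cv2.resize(d['pixels'][220:360,120:260],None,fx=2.8,fy=2.8,interpolation=3)
cv2.imwrite('pics/c10.png',np.hstack([a,b]))
E
```

```text
time: 22.93
eef_pos: [0.542, 0.2056, 0.1206]
tcp_rot: [-0.0, 0.757, 0.654, 0.0]
force: [0.8, -0.4, -0.3]
opening: 0.085
time: 23.6
eef_pos: [0.5421, 0.205, 0.1211]
tcp_rot: [0.0, 0.757, 0.653, 0.0]
force: [-1.1, -0.3, 5.6]
opening: 0.0156
```

View pics/c10.png

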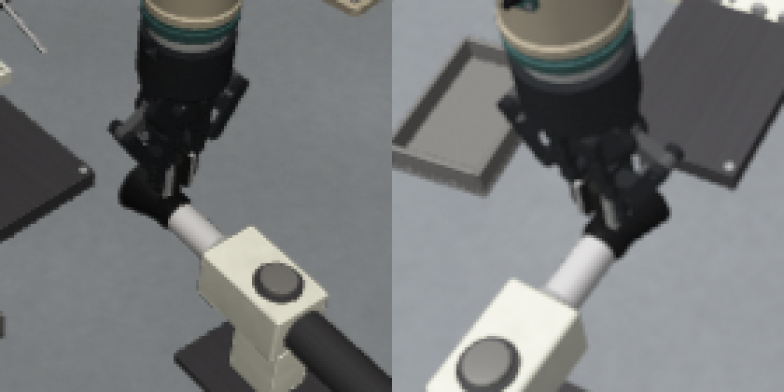

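The post is gripped at 15.6 mm opening. Pulling along (-0.136,-0.991).

```bash
python3 -m handwheel '{"linear":[[-0.014,-0.1,0],[-0.027,-0.2,0],[-0.041,-0.3,0],[-0.041,-0.3,0],[-0.041,-0.3,0],[-0.041,-0.3,0],[-0.041,-0.3,0],[-0.027,-0.2,0]],"yaw":[0,0,0,0,0,0,0,0]}'
```

```text
time: 24.37
eef_pos: [0.5349, 0.1552, 0.1211]
tcp_rot: [-0.0, 0.757, 0.654, 0.001]
force: [-1.3, 4.7, 6.0]
opening: 0.0155
```

```bash
python3 -m handwheel '{"linear":[[-0.027,-0.2,0],[-0.027,-0.2,0],[-0.027,-0.2,0],[-0.027,-0.2,0],[-0.027,-0.2,0],[-0.027,-0.2,0],[-0.027,-0.2,0],[-0.027,-0.2,0]],"yaw":[0,0,0,0,0,0,0,0]}'
python3 -m handwheel '{"linear":[[-0.027,-0.2,0],[-0.027,-0.2,0],[-0.027,-0.2,0],[0,0,0],[0,0,0]],"yaw":[0,0,0,0,0]}'
python3 - <<'E'
from bench import r
import numpy as np
o=r.get_obs(); d=np.array(o['eef_pos'])-[.5421,.205,.1211]; print(d, -(d[0]*.136+d[1]*.991), d[0]*.991-d[1]*.136)
E
```

```text
time: 25.03
eef_pos: [0.5292, 0.1164, 0.121]
tcp_rot: [-0.001, 0.756, 0.654, 0.001]
force: [-3.1, 4.9, 6.9]
opening: 0.0159
time: 25.45
eef_pos: [0.5269, 0.1004, 0.121]
tcp_rot: [-0.001, 0.757, 0.653, 0.0]
force: [-3.2, 5.5, 7.7]
opening: 0.0157
[-1.51875568e-02 -1.04560584e-01 -6.51486228e-05] 0.10568504598503346 -0.0008306293840395374
```

Past the first stop, at about 0.106 m, with a small side load that I'll correct. On to the end.

```bash
python3 -m handwheel '{"linear":[[-0.04,-0.2,0],[-0.04,-0.2,0],[-0.035,-0.2,0],[-0.035,-0.2,0],[-0.03,-0.2,0],[-0.03,-0.2,0],[-0.015,-0.1,0],[0,0,0]],"yaw":[0,0,0,0,0,0,0,0]}'
python3 - <<'E'
from bench import r
import numpy as np
o=r.get_obs(); d=np.array(o['eef_pos'])-[.5421,.205,.1211]; print(d, -(d[0]*.136+d[1]*.991), d[0]*.991-d[1]*.136)
E
```

```text
time: 26.12
eef_pos: [0.5221, 0.0678, 0.1211]
tcp_rot: [-0.0, 0.757, 0.653, 0.001]
force: [-0.1, 4.5, 5.9]
opening: 0.0154
[-1.99534196e-02 -1.37186914e-01 -2.74466030e-05] 0.13866589705100468 -0.0011164185083820354
```

```bash
python3 -m handwheel '{"linear":[[-0.008,-0.06,0],[0,0,0],[0,0,0]],"yaw":[0,0,0]}'; python3 -m handwheel '{"linear":[[-0.008,-0.06,0],[0,0,0],[0,0,0]],"yaw":[0,0,0]}'
python3 - <<'E'
from m import *
o=r.get_obs(); d=np.array(o['eef_pos'])-[.5421,.205,.1211]; print(d, -(d[0]*.136+d[1]*.991),o['force'])
s=grab('scene','scene11');d=grab('side','side11')
a=cv2.resize(s['pixels'][130:350,180:460],None,fx=1.4,fy=1.4,interpolation=3)
b=cv2.resize(d['pixels'][130:350,120:400],None,fx=1.4,fy=1.4,interpolation=3)
cv2.imwrite('pics/c11.png',np.hstack([a,b]))
E
```

```text
time: 26.37
eef_pos: [0.522, 0.0669, 0.1211]
tcp_rot: [-0.0, 0.757, 0.654, 0.001]
force: [0.0, 4.9, 5.7]
opening: 0.0157
time: 26.62
eef_pos: [0.522, 0.0664, 0.1211]
tcp_rot: [-0.001, 0.757, 0.654, 0.002]
force: [-0.9, 6.7, 5.2]
opening: 0.0159
[-2.01243028e-02 -1.38619145e-01 -2.84013808e-05] 0.14010847789182157 [-0.85310804  6.69118046  5.22640595]
```

View pics/c11.png

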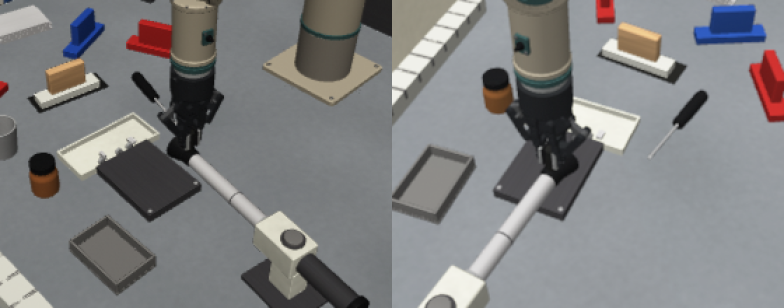

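```bash
python3 -m handwheel '{"linear":[[-0.008,-0.06,0],[0,0,0],[0,0,0],[0,0,0],[0,0,0],[0,0,0]],"yaw":[0,0,0,0,0,0]}'
python3 - <<'E'
from m import *
o=r.get_obs(); print(o['eef_pos'],o['force'],o['opening'])
# chips on plate / bystanders moved?
for n in('scene','side'):
    a=pickle.load(open(n+'0.pkl','rb'))['pixels'].astype(int);b=pickle.load(open(n+'11.pkl','rb'))['pixels'].astype(int)
    m=(abs(a-b).max(2)>40).astype(np.uint8); k,l,st,ce=cv2.connectedComponentsWithStats(m)
    print(n,[(ce[i].round().tolist(),st[i,4]) for i in range(1,k) if st[i,4]>8])
E
```

```text
time: 27.22
eef_pos: [0.522, 0.0664, 0.1211]
tcp_rot: [-0.001, 0.756, 0.654, 0.002]
force: [-0.1, 9.6, 4.8]
opening: 0.0157
[0.52198724 0.0663545  0.12106932] [-0.14348625  9.60487721  4.75784548] 0.01567252741203217
scene [([228.0, 13.0], np.int32(647)), ([326.0, 123.0], np.int32(8130)), ([370.0, 2.0], np.int32(67)), ([407.0, 45.0], np.int32(3516)), ([230.0, 34.0], np.int32(55)), ([242.0, 45.0], np.int32(18)), ([251.0, 61.0], np.int32(75)), ([394.0, 68.0], np.int32(17)), ([223.0, 71.0], np.int32(21)), ([221.0, 72.0], np.int32(11)), ([447.0, 89.0], np.int32(368)), ([245.0, 77.0], np.int32(18)), ([399.0, 83.0], np.int32(17)), ([402.0, 87.0], np.int32(10)), ([399.0, 102.0], np.int32(109)), ([425.0, 119.0], np.int32(63)), ([239.0, 180.0], np.int32(26)), ([316.0, 174.0], np.int32(10)), ([212.0, 184.0], np.int32(16)), ([248.0, 186.0], np.int32(25)), ([214.0, 196.0], np.int32(10)), ([206.0, 202.0], np.int32(23)), ([272.0, 233.0], np.int32(32)), ([264.0, 238.0], np.int32(20)), ([252.0, 243.0], np.int32(33)), ([288.0, 244.0], np.int32(31)), ([268.0, 255.0], np.int32(20)), ([286.0, 254.0], np
[... 350 characters left out ...]
3.0], np.int32(8020)), ([471.0, 140.0], np.int32(16)), ([554.0, 177.0], np.int32(369)), ([310.0, 158.0], np.int32(14)), ([272.0, 160.0], np.int32(11)), ([280.0, 161.0], np.int32(11)), ([309.0, 171.0], np.int32(15)), ([317.0, 179.0], np.int32(42)), ([526.0, 187.0], np.int32(164)), ([536.0, 189.0], np.int32(150)), ([520.0, 226.0], np.int32(3462)), ([520.0, 194.0], np.int32(18)), ([528.0, 201.0], np.int32(16)), ([547.0, 209.0], np.int32(159)), ([529.0, 208.0], np.int32(30)), ([269.0, 227.0], np.int32(9)), ([492.0, 243.0], np.int32(25)), ([213.0, 252.0], np.int32(41)), ([521.0, 264.0], np.int32(106)), ([556.0, 276.0], np.int32(62)), ([150.0, 341.0], np.int32(21)), ([155.0, 354.0], np.int32(40))]
```

The nozzle is hard against its second stop: the pull rose to 9.6 N with no further motion. The bystanders are unchanged in the picture comparison. Handing in.

```bash
python3 -c "
from bench import r
print(r.close_job())"
```

```text
the job is handed in; nothing more can be done
None
```

The job is done and handed in at about 27 s, with the gripper still holding the nozzle at its second stop.

- **Chips:** one pass of the scraper, about 1 mm above the plate, took all five chips into the trough. The pictures showed all five there and none left on the plate. Depth readings put them no higher than about 21.6 mm, roughly level with the plate's top. The gripper never touched them.
- **Scraper:** it stands upright on its mat, let go, about 9 mm from the mat's centre.
- **Button:** it bottomed at 127.9 mm with 15 N and stayed down when released. It showed almost no force until the bottom instead of the expected 3 N, but pictures confirmed the travel.
- **Nozzle:** it went past the first stop to about 0.140 m. At the end the pull rose to 9.6 N with no further movement, so it is against the hard stop, held with 100 N of grip.
- **Bystanders:** comparing pictures from before and after showed no change in the jar, cup, screwdriver, bin or look-alikes.

The scene and side cameras disagreed by about 6 mm in x. I used the average of the two, which matched the wrist camera to within about 2 mm.

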